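Mark the project board's place with the rule, then hold the board up level

ROBOT

A 6-joint arm with a two-finger parallel gripper is mounted at the origin on the work surface. World frame = base frame: x ahead of the robot, y to its left, z up, the work surface at z = 0. Lengths are in m, angles in rad, forces in N, time in s.
With the tool pointing down it reaches from about 0.275 to 0.85 m from the base axis. Payload 19 kg.
Tool frame: the origin (TCP) lies midway between the tips of the shut fingers; the grasp point (between the pads) lies 19 mm behind it (arm.grip_depth is the distance from the TCP to the grasp point, in m); z points along the fingers, y is the line along which they close (so a half turn about z gives the same grasp; the last joint's range is limited). The gripper opens to 85 mm and grips with 20 to 120 N. Pads are 22 mm wide; open, the fingers measure 114 mm over their backs; the gripper's body (76 mm by 85 mm) begins 54 mm behind the grasp point. The pads swing forward as they close: fully open they stand 13 mm farther back than shut.
Start: joints at [-1.427, 0.15, 1.437, -0, 1.554, -0.134], TCP at [0.158, -0.553, 0.231] pointing down, gripper open.
Joint ranges: [-2.8, 2.8], [-0.68, 2.1], [0.12, 2.68], [-1.39, 4.53], [0.16, 2.79], [-2.81, 2.81]. Speed limits (rad/s): [1.89, 1.89, 2.22, 3.01, 3.01, 3.01].

INTERFACE

Orientations are given as a 3x3 rotation matrix whose columns are the frame's x, y, z axes.
In Python, from plant import arm gives the robot as it stands. The module is installed in compiled form; this text tells all that it offers.
- The arm moves only by the tool drive_tool, never from a script. Its argument "commands" is a list of rows, each a list of 7 numbers: the turn, a rotation vector about the tool's x, y, z in rad, then the shift along the tool's x, y, z in m, then the gripper's target within -1 to 1 (shut at 1, half-way at 0, fully open at -1). In form: [[wx, wy, wz, dx, dy, dz, grip], ...]. A call has 1 to 12 rows; each row is the pose to reach, as a shift and turn from the pose commanded when the call began, along the tool's axes at that moment; what a row does not reach only later rows make up. A row lasts 1/12 s, in which the tool goes at most 41.7 mm and 7.16 degrees, less where a joint would pass 70% of its speed; a pose out of reach is approached as far as the arm can. A call with a gripper value outside its range is refused whole. The fingers move at their own pace and stop on an object; "newtons" is the grip in N (left out, the last holds). Time passes only in rows, so rows that repeat a pose let the fingers close. It gives the time, the measured TCP pose, the force, the opening and the grip force at its end, in the units of the state.
- arm.sense(): the state, without advancing time (a new reading comes with each control period).
- arm.camera(name): name is "scene" or "top" or "wrist"; returns a dict with "frame" (384x512x3 uint8, red, green, blue), "range_z" (384x512 float32, m along the optical axis (not along the pixel's ray), 0 where there is no reading), "fx", "fy", "cx", "cy" (pixels), "world_from_camera" (4x4, takes a point from camera to world coordinates). Camera axes: x right, y down, z forward; pixel columns grow to the right and rows downward; lengths in m; the calibration is good to about 2 mm. The wrist camera is an equidistant fisheye: a pixel r from the principal point sees the ray r / f radians off the axis. A picture is of the moment at which its call begins.
- arm.finish_job(): hands the job in; it is judged then, once.
The state is a dict: "time": time; "joint_positions": joint angles; "qvel": joint speeds; "effort": joint torques, N m; "tool_pos": TCP position; "ee_rot": TCP orientation; "wrist_force": force on the tool from outside, world axes, zero at the start; "ft_torque": the same for the moment, N m; "gripper_width": finger opening in m; "grasp_force": force on a finger pad.
Only numpy, scipy, OpenCV 4.12 (cv2) and the standard library are available. Lean on these libraries where they do the work, as an engineer would, in place of code of your own. Each camera call takes 0.05 s, during which the arm holds its last target. There are 200 camera calls.

TASK

The project board is framed for the webcam and must go back exactly where it is after I have put new rubber feet under it, so first lay the aluminium rule flat on the bench with its thin measuring edge flush along the base plate's long edge nearest you, about centred on it, without shifting the board, and let go of the rule. Then take the board by the white breadboard, lift it straight up about 10 cm clear of the bench with the loose battery still riding on its end, and finish there, still holding the board steady and level over its place. Leave the rule as you laid it and the other things on the bench alone.

Things in the scene. Friction and masses are not known exactly. Their poses are not given: they have to be found in the camera images.
- board_grip (a point): Project board: white breadboard (55 x 165 mm, 10 mm thick) fixed mid-way on a dark metal base plate (125 x 250 x 3 mm) on 2 mm rubber feet. This point: centre of the breadboard block, 10 mm above the bench while it stands. x: across the plate, away from the robot (near long edge at -62.5 mm); y: along it, to the left; z up. Fingers fit at the breadboard's long sides (x = +-27.5 mm).
- board: The same board: origin mid-footprint, under the feet, so its height is the clearance above the bench. About 0.4 kg, balanced (battery included) within 10 mm of its middle. Standing: plate top 5 mm, breadboard top 15 mm, plugged-in parts up to 31 mm above the bench, all within the 55 mm width; 35 mm of bare plate beside each long side. Three binding posts, 26 mm above the bench, at y = -106 mm.
- plate_left (a point): Corner of the base plate's near long edge at its left end (y = +125 mm), on the plate's top.
- plate_right (a point): Corner of the base plate's near long edge at its right end (y = -125 mm), on the plate's top.
- battery_centre (a point): Centre of the loose 9 V block battery (46.5 x 26.5 x 17.5 mm, 45 g) lying flat on the base plate's left end, about 104 mm from the board's middle; it is held by nothing but its weight.
- rule_grip (a point): Aluminium safety rule, 48 x 250 mm, 0.16 kg, lying flat: 5 mm thick blade with a raised rib 14 mm wide along its whole length, up to 16 mm above the bench. This point: middle of the rib, 10.5 mm above the bench. x: across, from the rib to the thin measuring edge 37 mm away; y: along the rule; z up. The blade reaches 4 mm behind the rib. Grip it across the rib.
- rule: The same rule; origin on its underside, at the middle of its length and width; axes as for the rib point. The measuring edge is at x = +24 mm.
- rule_edge_a (a point): Point on the thin measuring edge, 120 mm from the rule's middle towards +y, half-way up the 5 mm edge.
- rule_edge_b (a point): Point on the thin measuring edge, 120 mm from the rule's middle towards -y, half-way up the 5 mm edge.
- multimeter: Bystander: handheld multimeter lying on its back, 150 x 78 x 34 mm. Origin at the middle of its underside.
- solder_reel: Bystander: reel of solder standing on a flange, 60 mm across, 43 mm high. Origin at the middle of its underside.
- screwdriver: Bystander: screwdriver about 160 mm long, lying beyond the work, at the left. Origin at its underside.
- parts_jar: Bystander: small glass jar with a steel cap, 52 mm across, 62 mm high. Origin at the middle of its underside.
- mouse: Bystander: black computer mouse, 105 x 60 x 35 mm. Origin at the middle of its underside.
- calculator: Bystander: pocket calculator, 145 x 76 x 14 mm. Origin at the middle of its underside.
There are look-alikes about, which are no part of the job. Of the things shaped like the part that bears battery_centre, the black one is meant.

How it is judged:
On the way, in this order (a step that is already met when the one before it is completed fails the run):
1. the rule lies flat and let go with its measuring edge flush along the near long edge of the base plate, the board still standing in its place (x of rule_edge_a in the frame of board_grip between -0.065 and -0.06 m and height (world z) of each of rule_edge_a, rule_edge_b below 0.0055 m and x of rule_edge_b in the frame of board_grip between -0.065 and -0.06 m and y of rule_grip in the frame of board_grip between -0.08 and 0.08 m and angle between rule_grip's own z axis and vertical below 0.04 rad and contact force between the fingers and rule below 0.1 N and linear speed of rule below 0.01 m/s and height (world z) of board below 0.004 m and distance of each of plate_left, plate_right from where it was at the start of the episode below 0.008 m), for 0.3 s.
2. the board is lifted clear of the bench, level, over the place the rule marks (height (world z) of board above 0.07 m and angle between board_grip's own z axis and vertical below 0.08 rad and x of rule_edge_a in the frame of board_grip between -0.0775 and -0.0475 m and height (world z) of each of rule_edge_a, rule_edge_b below 0.0055 m and x of rule_edge_b in the frame of board_grip between -0.0775 and -0.0475 m and y of rule_grip in the frame of board_grip between -0.08 and 0.08 m and angle between rule_grip's own z axis and vertical below 0.04 rad), for 0.2 s.
At the end, for the whole second after the job is handed in: Gripper holds the board still, feet 70 to 150 mm up, tilt under 0.06 rad, carried by nothing else, battery still on its left end. The rule lies flat, untouched, its edge still under the plate's near edge to 15 mm (laid flush to 2.5 mm at both ends, centred to 80 mm) (height (world z) of board between 0.07 and 0.15 m and angle between board_grip's own z axis and vertical below 0.06 rad and linear speed of board below 0.02 m/s and angular speed of board below 0.1 rad/s and contact force between the fingers and board above 1 N and contact force between each of board, the fingers and rule below 0.1 N and contact force between board and multimeter below 0.1 N and contact force between board and solder_reel below 0.1 N and contact force between board and screwdriver below 0.1 N and contact force between board and parts_jar below 0.1 N and contact force between board and mouse below 0.1 N and contact force between board and calculator below 0.1 N and x of rule_edge_a in the frame of board_grip between -0.0775 and -0.0475 m and height (world z) of each of rule_edge_a, rule_edge_b below 0.0055 m and x of rule_edge_b in the frame of board_grip between -0.0775 and -0.0475 m and y of rule_grip in the frame of board_grip between -0.08 and 0.08 m and angle between rule_grip's own z axis and vertical below 0.04 rad and linear speed of rule below 0.01 m/s and z of battery_centre in the frame of board_grip between -0.001 and 0.01 m and y of battery_centre in the frame of board_grip between 0.085 and 0.13 m and x of battery_centre in the frame of board_grip between -0.055 and 0.055 m); the arm keeps its last pose, push and grip.
It fails at once if the board is shoved along the bench by more than 12 mm (height (world z) of board below 0.006 m and distance of any of plate_left, plate_right from where it was at the start of the episode above 0.012 m).
It fails at once if the board is tipped by more than 0.2 rad (angle between board_grip's own z axis and vertical above 0.2 rad).
It fails at once if the battery comes off its end of the plate (not (z of battery_centre in the frame of board_grip between -0.001 and 0.01 m and y of battery_centre in the frame of board_grip between 0.085 and 0.13 m and x of battery_centre in the frame of board_grip between -0.055 and 0.055 m)).
It fails at once if a bystander is moved by more than 25 mm (distance of any of multimeter, solder_reel, screwdriver, parts_jar, mouse, calculator from where it was at the start of the episode above 0.025 m).
It also fails if it takes over 58 s, if anything falls off the work surface, if the arm or the gripper's body presses on something with over 40 N, if the wrist force passes 120 N, or if a joint passes its speed limit or range.

## Working session

There is one attempt and no reset: what is moved stays moved. The work goes in short steps, Python scripts to look and compute and a tool call to move; the robot and the scene stay as the last step left them, time stands still between calls to the robot, and variables do not carry over. Pictures are saved under pics/ and viewed, at most 10 in all, crops included, and the job is handed in when it is done.

Besides the shell and the picture viewer there is one more tool, called after ">>>" as name(argument=value, ...), one argument or row to a line, values as JSON. drive_tool: Moves the arm, as the interface text tells. Its arguments: {"type":"object","properties":{"commands":{"type":"array"},"newtons":{"type":"number"}},"required":["commands"]}

```bash
mkdir -p pics; cat > h.py <<'E'
from plant import arm
import numpy as np, cv2
def grab(n):
    c=arm.camera(n); np.savez(f'{n}.npz',**c); return c
def load(n): return dict(np.load(f'{n}.npz'))
def cloud(c):
    z=c['range_z']; v,u=np.mgrid[:z.shape[0],:z.shape[1]]
    P=np.stack([(u-c['cx'])/c['fx']*z,(v-c['cy'])/c['fy']*z,z],-1)
    T=c['world_from_camera']; return P@T[:3,:3].T+T[:3,3]
E
python3 - <<'E'
from h import *
for n in('top','scene'):
    c=grab(n); cv2.imwrite(f'pics/{n}1.png',cv2.resize(c['frame'][...,::-1],(800,600),interpolation=cv2.INTER_CUBIC))
    print(n,c['fx'],c['cx'],c['cy'],c['world_from_camera'].round(3).tolist())
E
```

```text
top 492.1689085789914 257.1504261985902 191.23851761902 [[0.028, -0.994, 0.102, 0.409], [-1.0, -0.028, 0.006, 0.042], [-0.004, -0.102, -0.995, 1.521], [0.0, 0.0, 0.0, 1.0]]
scene 431.0580318175294 261.8326852418859 193.65813724512253 [[-0.577, 0.542, -0.611, 1.3], [0.817, 0.376, -0.437, 0.542], [-0.007, -0.751, -0.66, 0.837], [0.0, 0.0, 0.0, 1.0]]
```

View pics/top1.png

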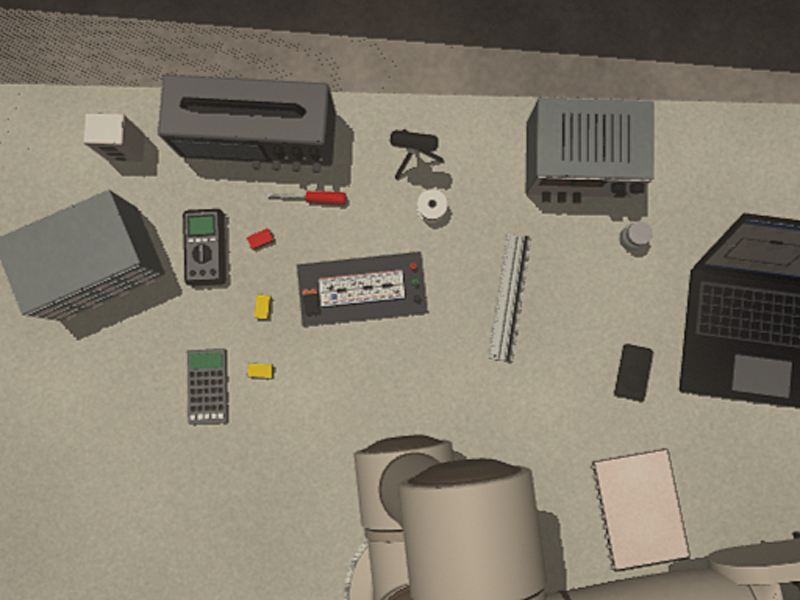

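View pics/scene1.png

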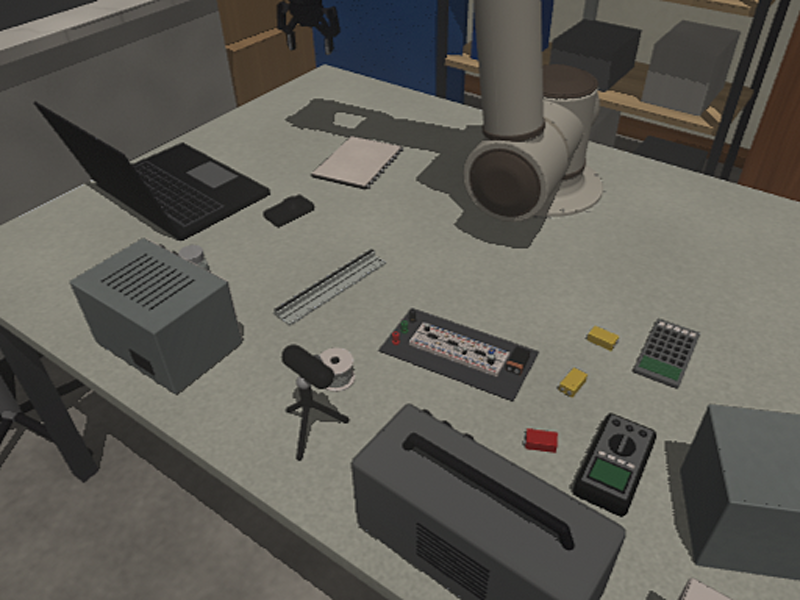

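The top view shows the board centred at about (362,290), its near edge running from (305,325) to (427,310), with the black battery at its left end near (310,298). The rule is at about (510,298), running away from the robot. The scene view agrees. The yellow and red blocks are look-alikes.

```bash
python3 - <<'E'
from h import *
c=load('top'); P=cloud(c); f=c['frame'].astype(int); s=512/800
def sub(u0,v0,u1,v1): 
    sl=np.s_[int(v0*s):int(v1*s),int(u0*s):int(u1*s)]; return P[sl],f[sl]
b,_=sub(440,260,480,360); print('bench z',b[...,2].mean(),b[...,2].std())
p,g=sub(285,240,440,340)
m=(g.sum(-1)<300); m=cv2.morphologyEx(m.astype(np.uint8),cv2.MORPH_CLOSE,np.ones((9,9)))>0
q=p[m]; r=cv2.minAreaRect(q[:,:2].astype(np.float32)); print('board',r,q[:,2].mean())
p,g=sub(480,225,540,370); z=p[...,2]-b[...,2].mean()
m=(z>0.003); q=p[m]; print('rule',cv2.minAreaRect(q[:,:2].astype(np.float32)))
mu=q[:,:2].mean(0); ax=np.linalg.svd(q[:,:2]-mu,full_matrices=False)[2][0]; print(ax,mu)
nn=np.array([-ax[1],ax[0]]); t=(q[:,:2]-mu)@nn
for lo in np.arange(-.03,.03,.004):
    k=(t>=lo)&(t<lo+.004); 
    if k.sum(): print(round(lo,3),k.sum(),(q[k,2]-b[...,2].mean()).round(4).mean(),g[m][k].mean(0).round())
print(nn); S=arm.sense(); print(S['ee_rot'].round(3).tolist(),S['time'])
E
```

```text
bench z 0.008242861411275785 0.11163975846525762
board ((0.5230377316474915, 0.12575992941856384), (0.24869193136692047, 0.24959774315357208), 7.549689769744873) 0.014294996805972359
rule ((0.517617404460907, -0.12438975274562836), (0.14298927783966064, 0.3713582158088684), 54.25179672241211)
[ 0.95179002 -0.30675033] [ 0.56657222 -0.16701459]
-0.03 14 0.007750000000000001 [110. 107.  99.]
-0.026 24 0.008308333333333333 [89. 86. 79.]
-0.022 33 0.008103030303030305 [96. 93. 85.]
-0.018 29 0.00866551724137931 [96. 92. 85.]
-0.014 34 0.007829411764705882 [101.  98.  90.]
-0.01 35 0.007485714285714286 [100.  96.  89.]
-0.006 31 0.008812903225806454 [92. 89. 82.]
-0.002 39 0.008017948717948717 [101.  98.  90.]
0.002 37 0.00832162162162162 [99. 96. 88.]
0.006 32 0.00748125 [96. 92. 85.]
0.01 29 0.007472413793103448 [95. 92. 84.]
0.014 22 0.007554545454545455 [99. 95. 88.]
0.018 10 0.00689 [120. 116. 107.]
0.022 5 0.004339999999999999 [157. 153. 139.]
[0.30675033 0.95179002]
[[0.962, 0.274, -0.0], [0.274, -0.962, 0.001], [0.0, -0.001, -1.0]] 0.1
```

```bash
cat >> h.py <<'E'
def ray(c,px,z):
    "world point at height z of pixels px (pinhole)"
    px=np.atleast_2d(px); d=np.c_[(px[:,0]-c['cx'])/c['fx'],(px[:,1]-c['cy'])/c['fy'],np.ones(len(px))]
    T=c['world_from_camera']; d=d@T[:3,:3].T; o=T[:3,3]; return o+d*((z-o[2])/d[:,2])[:,None]
def fray(c,px,z):
    "same, equidistant fisheye"
    px=np.atleast_2d(px).astype(float); a=np.c_[(px[:,0]-c['cx'])/c['fx'],(px[:,1]-c['cy'])/c['fy']]
    r=np.linalg.norm(a,axis=1)[:,None]; d=np.c_[a/np.maximum(r,1e-9)*np.sin(r),np.cos(r)]
    T=c['world_from_camera']; d=d@T[:3,:3].T; o=T[:3,3]; return o+d*((z-o[2])/d[:,2])[:,None]
def proj(c,X):
    "fisheye pixel of world points"
    T=c['world_from_camera']; q=(np.atleast_2d(X)-T[:3,3])@T[:3,:3]
    r=np.hypot(q[:,0],q[:,1]); th=np.arctan2(r,q[:,2]); k=th/np.maximum(r,1e-9)
    return np.c_[c['fx']*k*q[:,0]+c['cx'],c['fy']*k*q[:,1]+c['cy']]
def rectify(c,x0,x1,y0,y1,z,res=.0005):
    "top-down picture of plane z: rows from x1 down to x0, columns from y1 (left) to y0"
    xs=np.arange(x1,x0,-res); ys=np.arange(y1,y0,-res); X,Y=np.meshgrid(xs,ys,indexing='ij')
    uv=proj(c,np.c_[X.ravel(),Y.ravel(),np.full(X.size,z)]).astype(np.float32).reshape(*X.shape,2)
    return cv2.remap(c['frame'],uv[...,0],uv[...,1],cv2.INTER_CUBIC)
E
python3 - <<'E'
from h import *
c=load('top'); s=.64
for n,z,px in(('rule',.005,[(512,236),(529,237),(490,358),(509,362)]),('board',.005,[(297,266),(420,252),(427,310),(304,326)]),('batt',.0225,[(310,297)]),('near',.04,[(432,205),(636,235),(205,245)])):
    w=ray(c,np.array(px)*s,z); print(n,w.round(4).tolist(),w.mean(0).round(4))
S=arm.sense(); w=grab('wrist'); print(w['fx'],w['cx'],w['cy'],(np.linalg.inv(np.r_[np.c_[S['ee_rot'],S['tool_pos']],[[0,0,0,1]]])@w['world_from_camera']).round(3).tolist())
E
```

```text
rule [[0.6964, -0.1647, 0.005], [0.6953, -0.1987, 0.005], [0.452, -0.1248, 0.005], [0.4452, -0.1622, 0.005]] [ 0.5722 -0.1626  0.005 ]
board [[0.624, 0.2624, 0.005], [0.659, 0.0182, 0.005], [0.5433, 0.0014, 0.005], [0.5048, 0.2435, 0.005]] [0.5828 0.1314 0.005 ]
batt [[0.5609, 0.2318, 0.0225]] [0.5609 0.2318 0.0225]
near [[0.7471, -0.0024, 0.04], [0.6984, -0.4016, 0.04], [0.6555, 0.4387, 0.04]] [0.7003 0.0115 0.04  ]
297.3186396354542 258.56948186160116 190.21445615601914 [[0.001, -0.963, -0.268, 0.069], [1.0, 0.001, -0.001, -0.001], [0.001, -0.268, 0.963, -0.143], [0.0, 0.0, 0.0, 1.0]]
```

>>> drive_tool(
  commands=[
    [0, 0, 0.1, 0.144, -0.323, -0.07, -1],
    [0, 0, 0.1, 0.144, -0.323, -0.07, -1],
    [0, 0, 0.2, 0.144, -0.323, -0.07, -1],
    [0, 0, 0.2, 0.144, -0.323, -0.07, -1],
    [0, 0, 0.3, 0.144, -0.323, -0.07, -1],
    [0, 0, 0.42, 0.437, -0.284, -0.07, -1],
    [0, 0, 0.42, 0.437, -0.284, -0.07, -1],
    [0, 0, 0.42, 0.437, -0.284, -0.07, -1],
    [0, 0, 0.42, 0.437, -0.284, -0.07, -1],
    [0, 0, 0.42, 0.437, -0.284, -0.07, -1],
    [0, 0, 0.42, 0.437, -0.284, -0.07, -1],
    [0, 0, 0.42, 0.437, -0.284, -0.07, -1],
  ],
)

```text
time: 1.15
tool_pos: [0.4287, -0.2026, 0.2946]
ee_rot: [[0.99, -0.141, 0.0], [-0.141, -0.99, -0.0], [0.0, 0.0, -1.0]]
wrist_force: [0.8, -2.0, 0.2]
gripper_width: 0.0856
grasp_force: 0.0
```

```bash
python3 - <<'E'
from h import *
for i in range(3): c=grab('wrist')
print(arm.sense()['tool_pos'])
im=c['frame'][...,::-1]; R=rectify(c,.42,.72,-.22,-.10,.005)[...,::-1]
R=cv2.resize(R,None,fx=1,fy=1); out=np.zeros((600,800,3),np.uint8); out[:384,:512]=im; out[:R.shape[0],520:520+R.shape[1]]=R
cv2.imwrite('pics/w1.png',out)
E
```

```text
[ 0.42889622 -0.20254375  0.29397543]
```

View pics/w1.png

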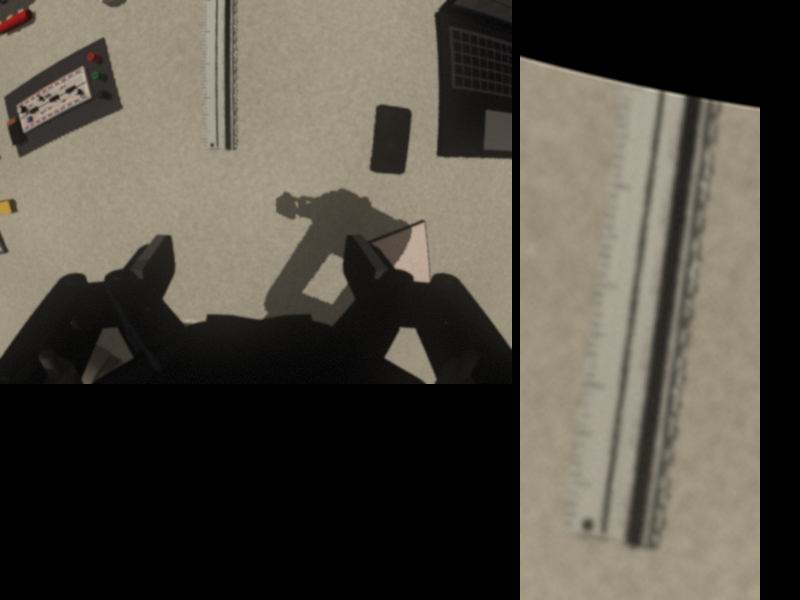

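The wrist view shows the rule with its graduated edge on the left (world +y), at column ~208, and the dark rib side on the right. The rule therefore turns about −73°, and I take the half-turned grasp to keep joint 6 in range.

>>> drive_tool(
  commands=[
    [0, 0, -0.12, 0.03, -0.01, 0, -1],
    [0, 0, -0.24, 0.06, -0.02, 0, -1],
    [0, 0, -0.36, 0.09, -0.04, 0, -1],
    [0, 0, -0.48, 0.125, -0.05, 0, -1],
    [0, 0, -0.6, 0.125, -0.05, 0, -1],
    [0, 0, -0.72, 0.125, -0.05, 0, -1],
    [0, 0, -0.84, 0.125, -0.05, 0, -1],
    [0, 0, -0.96, 0.125, -0.05, 0, -1],
    [0, 0, -1.08, 0.125, -0.05, 0, -1],
    [0, 0, -1.2, 0.125, -0.05, 0, -1],
    [0, 0, -1.32, 0.125, -0.05, 0, -1],
    [0, 0, -1.44, 0.125, -0.05, 0, -1],
  ],
)

```text
time: 2.3
tool_pos: [0.5572, -0.1737, 0.2943]
ee_rot: [[0.265, 0.964, -0.0], [0.964, -0.265, 0.0], [-0.0, -0.0, -1.0]]
wrist_force: [0.3, 0.7, -0.1]
gripper_width: 0.0853
grasp_force: 0.0
```

>>> drive_tool(
  commands=[
    [0, 0, -0.12, 0, 0, 0, -1],
    [0, 0, -0.24, 0, 0, 0, -1],
    [0, 0, -0.36, 0, 0, 0, -1],
    [0, 0, -0.48, 0, 0, 0, -1],
    [0, 0, -0.6, 0, 0, 0, -1],
    [0, 0, -0.72, 0, 0, 0, -1],
    [0, 0, -0.84, 0, 0, 0, -1],
    [0, 0, -0.96, 0, 0, 0, -1],
    [0, 0, -1.08, 0, 0, 0, -1],
    [0, 0, -1.2, 0, 0, 0, -1],
    [0, 0, -1.32, 0, 0, 0, -1],
    [0, 0, -1.44, 0, 0, 0, -1],
  ],
)

```text
time: 3.3
tool_pos: [0.5572, -0.1738, 0.2944]
ee_rot: [[-0.921, 0.389, -0.0], [0.389, 0.921, 0.0], [0.0, -0.0, -1.0]]
wrist_force: [0.4, 1.2, -0.0]
gripper_width: 0.0855
grasp_force: 0.0
```

>>> drive_tool(
  commands=[
    [0, 0, -0.12, 0, 0, 0.03, -1],
    [0, 0, -0.24, 0, 0, 0.06, -1],
    [0, 0, -0.26, 0, 0, 0.08, -1],
    [0, 0, -0.26, 0, 0, 0.08, -1],
    [0, 0, -0.26, 0, 0, 0.08, -1],
  ],
)

```text
time: 3.72
tool_pos: [0.5572, -0.1733, 0.2144]
ee_rot: [[-0.989, 0.146, -0.001], [0.146, 0.989, 0.001], [0.001, 0.0, -1.0]]
wrist_force: [0.4, 0.2, 0.5]
gripper_width: 0.0852
grasp_force: 0.0
```

```bash
python3 - <<'E'
from h import *
for i in range(2): c=grab('wrist')
print(arm.sense()['tool_pos'],arm.sense()['ee_rot'].round(3).tolist())
im=c['frame'][...,::-1]; R=rectify(c,.41,.71,-.23,-.09,.005)[...,::-1]
out=np.zeros((600,800,3),np.uint8); out[:384,:512]=im; out[:R.shape[0],515:515+R.shape[1]]=R
cv2.imwrite('pics/w2.png',out)
E
```

```text
[ 0.55825762 -0.1733244   0.21628368] [[-0.989, 0.145, 0.002], [0.145, 0.989, -0.001], [-0.002, -0.001, -1.0]]
```

View pics/w2.png

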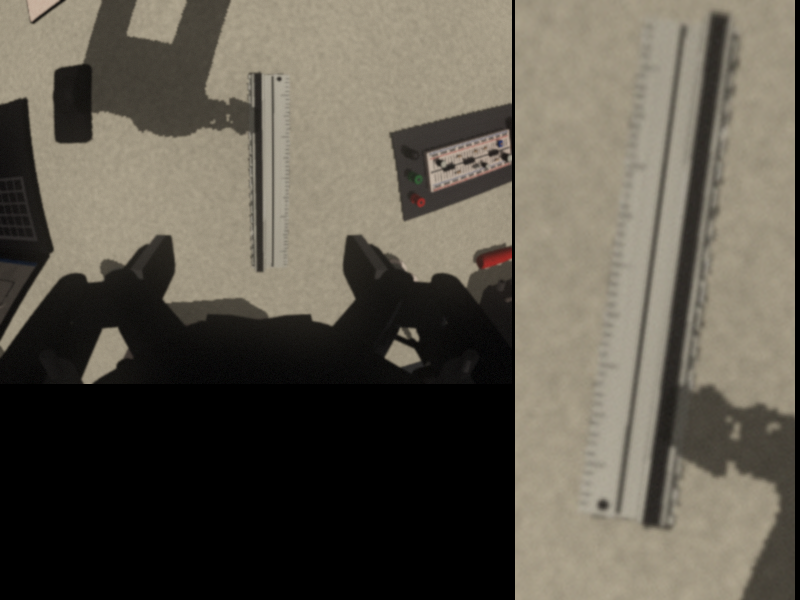

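The rule lies between rows 75 and 270 of the wrist image. The dark rib is at column ~258 and the measuring edge at column ~287, on the board side. Next I fit the rib line.

```bash
cat >> h.py <<'E'
def ribfit(c,p,ang,z=.016,half=.012,L=.11,exposed=None):
    "dark strip centre line: p point, ang direction (rad) guess; returns point, angle and the residual"
    d=np.array([np.cos(ang),np.sin(ang)]); n=np.array([-d[1],d[0]])
    s=np.arange(-L,L,.001); t=np.arange(-half,half,.00025); S,T=np.meshgrid(s,t,indexing='ij')
    X=np.array(p)[:2]+S[...,None]*d+T[...,None]*n
    uv=proj(c,np.c_[X.reshape(-1,2),np.full(S.size,z)]).astype(np.float32).reshape(*S.shape,2)
    g=cv2.remap(c['frame'],uv[...,0],uv[...,1],cv2.INTER_LINEAR).mean(-1)
    w=np.clip(g.min(1,keepdims=True)*.5+g.max(1,keepdims=True)*.5-g,0,None)
    tc=(w*t).sum(1)/w.sum(1); k=np.ones(len(s),bool)
    for _ in range(4):
        a=np.polyfit(s[k],tc[k],1); r=tc-np.polyval(a,s); k=abs(r)<max(2*r[k].std(),.0005)
    return np.array(p)[:2]+n*a[1],ang+np.arctan(a[0]),r[k].std(),k.sum(),g
E
python3 - <<'E'
from h import *
c=load('wrist'); p=[.57,-.177]; a=-.145
for h in(.014,.012,.010): 
    p,a,r,k,g=ribfit(c,p,a,half=h); print(p,a,r,k)
print(g.mean(0)[::4].round().astype(int))
# edge profile in the plane z=.005 along the normal
d=np.array([np.cos(a),np.sin(a)]); n=np.array([-d[1],d[0]])
for z in(.005,):
  t=np.arange(-.02,.05,.001); s=np.arange(-.1,.1,.002); S,T=np.meshgrid(s,t,indexing='ij')
  X=p+S[...,None]*d+T[...,None]*n; uv=proj(c,np.c_[X.reshape(-1,2),np.full(S.size,z)]).astype(np.float32).reshape(*S.shape,2)
  g=cv2.remap(c['frame'],uv[...,0],uv[...,1],cv2.INTER_LINEAR).mean(-1); print(list(zip((t*1000).round().astype(int).tolist(),np.median(g,0).round().astype(int).tolist())))
# ends along the blade
s=np.arange(-.16,.16,.001); X=p+s[:,None,None]*d+np.array([.022,.02,.018])[None,:,None]*n
uv=proj(c,np.c_[X.reshape(-1,2),np.full(X.shape[0]*3,.005)]).astype(np.float32).reshape(-1,3,2)
g=cv2.remap(c['frame'],uv[...,0],uv[...,1],cv2.INTER_LINEAR).mean(-1).mean(1); print([(int(x*1000),int(y)) for x,y in zip(s,g) if abs(abs(x+.0)-.127)<.02])
E
```

```text
[ 0.57038709 -0.17434914] -0.13423457519756923 0.0001408357009268379 175
[ 0.57038671 -0.17435195] -0.1343166778188024 0.0001421648048551127 176
[ 0.57038743 -0.17434662] -0.13423066071991524 0.00014124761920146847 179
[111 104  99 104 114 108  83  58  45  41  41  41  44  57  87 121 141 146
 149 153]
[(-20, 142), (-19, 143), (-18, 142), (-17, 142), (-16, 142), (-15, 142), (-14, 138), (-13, 130), (-12, 122), (-11, 119), (-10, 117), (-9, 105), (-8, 102), (-7, 112), (-6, 121), (-5, 110), (-4, 83), (-3, 57), (-2, 45), (-1, 42), (0, 42), (1, 42), (2, 44), (3, 56), (4, 84), (5, 117), (6, 140), (7, 147), (8, 150), (9, 153), (10, 155), (11, 156), (12, 156), (13, 156), (14, 154), (15, 141), (16, 115), (17, 95), (18, 101), (19, 131), (20, 148), (21, 156), (22, 158), (23, 159), (24, 159), (25, 158), (26, 157), (27, 158), (28, 159), (29, 159), (30, 158), (31, 155), (32, 150), (33, 145), (34, 142), (35, 142), (36, 142), (37, 142), (38, 143), (39, 143), (40, 144), (41, 145), (42, 145), (43, 144), (44, 145), (45, 144), (46, 144), (47, 144), (48, 144), (49, 144)]
[(-147, 150), (-146, 152), (-145, 15
[... 264 characters left out ...]
(-123, 138), (-122, 140), (-121, 144), (-120, 148), (-119, 144), (-118, 135), (-117, 128), (-116, 125), (-115, 127), (-114, 132), (-113, 137), (-112, 139), (-111, 139), (-110, 139), (-109, 138), (-108, 138), (-107, 138), (107, 132), (108, 132), (109, 132), (110, 132), (111, 132), (112, 132), (113, 131), (114, 132), (115, 132), (116, 132), (117, 132), (118, 132), (119, 132), (120, 132), (121, 132), (122, 131), (123, 132), (124, 134), (125, 136), (126, 139), (127, 143), (128, 144), (129, 144), (130, 143), (131, 142), (132, 143), (133, 143), (134, 144), (135, 144), (136, 144), (137, 145), (138, 144), (139, 143), (140, 143), (141, 142), (142, 143), (143, 142), (144, 141), (145, 141), (146, 141)]
```

```bash
python3 - <<'E'
from h import *
c=load('wrist'); p=np.array([.5704,-.17435]); a=-.1342
z=c['range_z']; v,u=np.mgrid[:384,:512]; A=np.stack([(u-c['cx'])/c['fx'],(v-c['cy'])/c['fy']],-1); r=np.linalg.norm(A,axis=-1,keepdims=True)
P=np.concatenate([A/np.maximum(r,1e-9)*np.tan(r),np.ones_like(r)],-1)*z[...,None]
T=c['world_from_camera']; P=P@T[:3,:3].T+T[:3,3]
d=np.array([np.cos(a),np.sin(a)]); n=np.array([-d[1],d[0]])
q=P[...,:2]-p; s=q@d; t=q@n; ok=(z>0)&(abs(s)<.1)
for lo in np.arange(-.03,.045,.002):
    k=ok&(t>=lo)&(t<lo+.002)
    if k.any(): print(round(lo*1000),k.sum(),(np.percentile(P[k][:,2],[10,50,90])*1000).round(1))
E
```

```text
-30 799 [  0.4 301.3 316. ]
-28 798 [  0.4 302.3 315.5]
-26 783 [2.000e-01 3.027e+02 3.153e+02]
-24 699 [1.000e-01 3.022e+02 3.159e+02]
-22 665 [3.000e-01 3.037e+02 3.172e+02]
-20 715 [2.000e-01 3.053e+02 3.189e+02]
-18 708 [2.000e-01 3.054e+02 3.186e+02]
-16 746 [  0.4 300.1 318.3]
-14 809 [3.00e-01 3.00e+02 3.18e+02]
-12 807 [  1.6 300.  318.3]
-10 822 [  5.3 300.  318.3]
-8 902 [ 14.6 303.2 318.4]
-6 806 [ 16.4 298.7 313.3]
-4 791 [ 16.5 299.4 313.1]
-2 798 [ 16.4 299.3 313.1]
0 774 [ 16.4 299.5 313.2]
2 816 [ 16.3 298.5 312.9]
4 775 [ 16.4 299.8 313.3]
6 859 [  6.4 300.7 315.6]
8 840 [  5.4 301.  318.5]
10 844 [  5.3 298.6 318.1]
12 765 [  5.5 300.3 318.3]
14 816 [  5.3 298.6 318. ]
16 750 [  5.4 304.2 318.3]
18 636 [  5.5 309.2 318.9]
20 760 [  5.1 303.3 318. ]
22 698 [  5.2 302.4 316.5]
24 682 [  5.3 303.  315.7]
26 858 [  5.4 302.2 315.4]
28 850 [  5.2 301.  315.9]
30 716 [  5.4 300.8 316.6]
32 743 [  5.2 293.9 316.7]
34 600 [  5.1 291.8 318. ]
36 482 [  1.8 295.2 318. ]
38 529 [  0.  279.9 297.7]
40 377 [  0.    1.5 295.4]
42 1633 [  0.9 248.7 274.7]
44 650 [  0.4 253.2 284.4]
```

Depth settles it: the dark strip is the 16 mm rib, running from −8 to +6.5 mm about the fitted line. The 5 mm blade reaches +37 mm, so the measuring edge is on the board side. Now I fit both objects' outlines from depth.

```bash
cat >> h.py <<'E'
def fcloud(c):
    z=c['range_z']; v,u=np.mgrid[:z.shape[0],:z.shape[1]]
    A=np.stack([(u-c['cx'])/c['fx'],(v-c['cy'])/c['fy']],-1); r=np.linalg.norm(A,axis=-1,keepdims=True)
    P=np.concatenate([A/np.maximum(r,1e-9)*np.tan(r),np.ones_like(r)],-1)*z[...,None]
    T=c['world_from_camera']; P=P@T[:3,:3].T+T[:3,3]; P[z<=0]=np.nan; return P
def extent(P,p,a,zlo,zhi,smax,tmax):
    "points of the height band near p, in axes d (angle a), n"
    d=np.array([np.cos(a),np.sin(a)]); n=np.array([-d[1],d[0]]); q=P[...,:2]-np.array(p)
    s,t=q@d,q@n; k=(P[...,2]>zlo)&(P[...,2]<zhi)&(abs(s)<smax)&(abs(t)<tmax); return s[k],t[k]
E
python3 - <<'E'
from h import *
c=load('wrist'); P=fcloud(c); p=np.array([.5704,-.17435]); a=-.1342
s,t=extent(P,p,a,.011,.022,.15,.02)
f=np.polyfit(s,t,1); print('rib ends',s.min(),s.max(),'t',np.percentile(t,[1,50,99]),'slope',f, len(s))
s,t=extent(P,p,a,.003,.022,.15,.06)
print('all ends',s.min(),s.max(),np.percentile(t,[.5,99.5]))
for lo in np.arange(-.12,.12,.03):
    k=(s>lo)&(s<lo+.03); print(round(lo,2),t[k].min().round(4),t[k].max().round(4))
S=arm.sense(); R=S['ee_rot']; mid=p; print(S['tool_pos'],S['time'])
E
```

```text
rib ends -0.12253833735234758 0.12890738632258358 t [-7.01009704e-03 -9.18122604e-05  6.86377938e-03] slope [-4.50063806e-04 -6.69800461e-05] 2355
all ends -0.14874894582473688 0.14695459319377735 [-0.01091932  0.03695883]
-0.12 -0.0112 0.0491
-0.09 -0.0413 0.037
-0.06 -0.011 0.0372
-0.03 -0.0454 0.0372
0.0 -0.0109 0.0365
0.03 -0.0283 0.038
0.06 -0.0109 0.0373
0.09 -0.0566 0.037
[ 0.55825762 -0.1733244   0.21628368] 3.8167
```

>>> drive_tool(
  commands=[
    [0, 0, -0.011, -0.0154, 0.0007, 0.03, -1],
    [0, 0, -0.011, -0.0154, 0.0007, 0.07, -1],
    [0, 0, -0.011, -0.0154, 0.0007, 0.11, -1],
    [0, 0, -0.011, -0.0154, 0.0007, 0.145, -1],
    [0, 0, -0.011, -0.0154, 0.0007, 0.175, -1],
    [0, 0, -0.011, -0.0154, 0.0007, 0.195, -1],
    [0, 0, -0.011, -0.0154, 0.0007, 0.203, -1],
    [0, 0, -0.011, -0.0154, 0.0007, 0.207, -1],
    [0, 0, -0.011, -0.0154, 0.0007, 0.208, -1],
    [0, 0, -0.011, -0.0154, 0.0007, 0.208, -1],
  ],
)

```text
time: 4.65
tool_pos: [0.5743, -0.1745, 0.0081]
ee_rot: [[-0.991, 0.133, 0.002], [0.133, 0.991, -0.001], [-0.002, -0.001, -1.0]]
wrist_force: [-0.9, 1.1, -0.3]
gripper_width: 0.0853
grasp_force: 0.0
```

>>> drive_tool(
  commands=[
    [0, 0, 0, 0, 0, 0, 0.2],
    [0, 0, 0, 0, 0, 0, 0.5],
    [0, 0, 0, 0, 0, 0, 1],
    [0, 0, 0, 0, 0, 0, 1],
    [0, 0, 0, 0, 0, 0, 1],
    [0, 0, 0, 0, 0, 0, 1],
    [0, 0, 0, 0, 0, 0, 1],
    [0, 0, 0, 0, 0, 0, 1],
  ],
  newtons=60,
)

```text
time: 5.32
tool_pos: [0.5736, -0.1741, 0.0068]
ee_rot: [[-0.991, 0.132, 0.0], [0.132, 0.991, -0.0], [-0.0, -0.0, -1.0]]
wrist_force: [-1.9, 0.1, 5.9]
gripper_width: 0.0119
grasp_force: 59.5
```

>>> drive_tool(
  commands=[
    [0, 0, 0, 0, 0, -0.01, 1],
    [0, 0, 0, 0, 0, -0.03, 1],
    [0, 0, 0, 0, 0, -0.06, 1],
    [0, 0, 0.1, 0.01, 0.02, -0.09, 1],
    [0, 0, 0.2, 0.03, 0.045, -0.11, 1],
    [0, 0, 0.3, 0.05, 0.07, -0.13, 1],
    [0, 0, 0.41, 0.07, 0.1, -0.13, 1],
    [0, 0, 0.52, 0.09, 0.13, -0.13, 1],
    [0, 0, 0.63, 0.115, 0.16, -0.13, 1],
    [0, 0, 0.74, 0.14, 0.19, -0.13, 1],
    [0, 0, 0.85, 0.16, 0.22, -0.13, 1],
    [0, 0, 0.95, 0.175, 0.24, -0.13, 1],
  ],
)

```text
time: 6.32
tool_pos: [0.43, 0.089, 0.1371]
ee_rot: [[-0.465, 0.886, 0.0], [0.886, 0.465, 0.001], [0.0, 0.001, -1.0]]
wrist_force: [0.8, -1.0, -1.4]
gripper_width: 0.0117
grasp_force: 58.8
```

```bash
python3 - <<'E'
from h import *
S=arm.sense(); print(S['tool_pos'],S['ee_rot'].round(3).tolist(),S['gripper_width'],S['wrist_force'],S['joint_positions'])
E
```

```text
[0.43004903 0.08896851 0.13707221] [[-0.465, 0.886, 0.0], [0.886, 0.465, 0.001], [0.0, 0.001, -1.0]] 0.011714537775222154 [ 0.75394368 -1.00045427 -1.43478531] [ 2.78418248e-02 -8.39616405e-02  1.87295319e+00  5.15284516e-04
  1.35222993e+00 -4.55455208e-01]
```

>>> drive_tool(
  commands=[
    [0, 0, 0.1, 0.01, 0, 0, 1],
    [0, 0, 0.2, 0.02, 0, 0, 1],
    [0, 0, 0.29, 0.02, 0, 0, 1],
    [0, 0, 0.334, 0.02, 0, 0, 1],
    [0, 0, 0.334, 0.02, 0, 0, 1],
  ],
)

```text
time: 6.73
tool_pos: [0.4221, 0.1049, 0.137]
ee_rot: [[-0.152, 0.988, 0.0], [0.988, 0.152, 0.0], [0.0, 0.0, -1.0]]
wrist_force: [0.3, 0.4, -1.2]
gripper_width: 0.0119
grasp_force: 58.8
```

```bash
python3 - <<'E'
from h import *
for i in range(2): c=grab('wrist')
S=arm.sense(); print(S['tool_pos'],S['ee_rot'].round(4).tolist(),S['time'])
P=fcloud(c); H=np.nan_to_num(P[...,2],nan=-.1)
im=c['frame'][...,::-1]; hv=cv2.applyColorMap((np.clip(H/.16,0,1)*255).astype(np.uint8),cv2.COLORMAP_JET)
cv2.imwrite('pics/w3.png',np.hstack([cv2.resize(im,(400,300)),cv2.resize(hv,(400,300),interpolation=0)]))
E
```

```text
[0.42228343 0.1046284  0.13679016] [[-0.1553, 0.9879, 0.0002], [0.9879, 0.1553, 0.0001], [0.0001, 0.0002, -1.0]] 6.8333
```

View pics/w3.png

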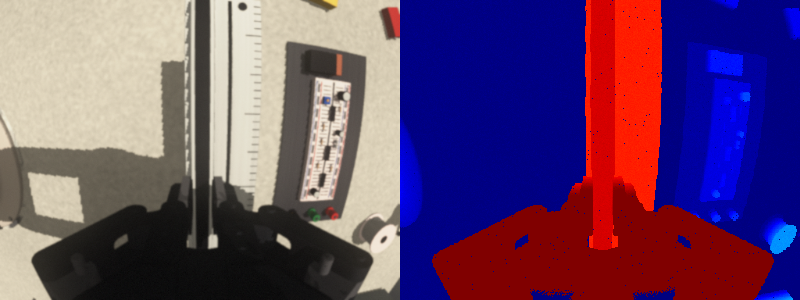

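The wrist view shows the held rule with its edge at about column 260, facing the board. The whole near edge of the board is visible, from (288,42) to (275,205). Now I fit both.

```bash
cat >> h.py <<'E'
def sample(c,p,a,z,s,t):
    d=np.array([np.cos(a),np.sin(a)]); n=np.array([-d[1],d[0]]); S,T=np.meshgrid(s,t,indexing='ij')
    X=np.array(p)+S[...,None]*d+T[...,None]*n
    uv=proj(c,np.c_[X.reshape(-1,2),np.full(S.size,z)]).astype(np.float32).reshape(*S.shape,2)
    return cv2.remap(c['frame'],uv[...,0],uv[...,1],cv2.INTER_LINEAR).mean(-1)
def lfit(s,t):
    k=np.isfinite(t)
    for _ in range(5):
        a=np.polyfit(s[k],t[k],1); r=t-np.polyval(a,s); k=np.isfinite(t)&(abs(r)<max(2*r[k].std(),.0003))
    return a,r[k].std(),k.sum()
def plate_edge(c,p,a,smax=.11,z=.005):
    "near edge of the dark plate: along a (board +y), normal towards -x; returns point and angle"
    s=np.arange(-smax,smax,.002); t=np.arange(-.015,.015,.00025); g=cv2.GaussianBlur(sample(c,p,a,z,s,t),(5,3),0)
    D=np.gradient(g,axis=1); i=D.argmax(1); tt=t[i].copy(); tt[(i<3)|(i>len(t)-4)|(D.max(1)<1)]=np.nan
    f,r,k=lfit(s,tt); d=np.array([np.cos(a),np.sin(a)]); n=np.array([-d[1],d[0]]); return np.array(p)+n*f[1],a+np.arctan(f[0]),r,k
E
python3 - <<'E'
from h import *
c=load('wrist'); P=fcloud(c)
p=np.array([.524,.1225]); a=1.72
for i in range(3): p,a,r,k=plate_edge(c,p,a); print('plate',p,a,r,k)
# plate extents by depth
s,t=extent(P,p,a,.003,.05,.15,.2)
k=(t<-.005)&(t>-.12); print('ends',np.percentile(s[k],[.5,99.5]),'t',np.percentile(t[k],[.5,99.5]))
s,t=extent(P,p,a,.011,.0185,.1,.1); 
k=(t<-.025)&(t>-.1)&(abs(s)<.07); print('breadboard t',np.percentile(t[k],[1,50,99]),k.sum())
z=P[...,2];sel=extent(P,p,a,.003,.0085,.1,.03); print('edge depth t',np.percentile(sel[1],[90,95,98,99.5]))
# rule in tool frame
S=arm.sense(); R=S['ee_rot'];o=S['tool_pos']; Q=(P-o)@R; Qz=Q[...,2]
k=(abs(Q[...,0])<.14)&(abs(Q[...,1])<.06)&(Q[...,0]>.035)
for lo in(.04,.06,.08,.1,.12):
    kk=k&(Q[...,0]>lo)&(Q[...,0]<lo+.02)&(abs(Qz)<.015); y=Q[kk][:,1]; rib=kk&(Qz<-.003); yr=Q[rib][:,1]
    print(lo,'edge y',np.percentile(y,[.5,99.5]).round(4),'rib',np.percentile(yr,[1,99]).round(4),'z rib/blade',np.median(Qz[rib]).round(4),np.median(Q[kk&(Q[...,1]>.015)][:,2]).round(4))
kk=(abs(Q[...,1])<.02)&(abs(Qz)<.02); print('rule end x',np.percentile(Q[kk][:,0],99.9))
E
```

```text
plate [0.5200446  0.12190542] 1.705027610455417 0.00035953157625033197 98
plate [0.52007616 0.12190968] 1.7045612433939883 0.00035790223239275646 98
plate [0.52006824 0.12190862] 1.7045481855627633 0.00034688881614192634 95
ends [-0.11676147  0.12545773] t [-0.11931389 -0.00553664]
breadboard t [-0.09133507 -0.05905061 -0.03670952] 5125
edge depth t [-0.00418552 -0.00282712 -0.00219111 -0.00185131]
0.04 edge y [-0.0101  0.0374] rib [-0.006   0.0077] z rib/blade -0.01 0.0011
0.06 edge y [-0.0097  0.0374] rib [-0.0063  0.0076] z rib/blade -0.0101 0.0011
0.08 edge y [-0.01    0.0375] rib [-0.0062  0.0076] z rib/blade -0.0101 0.0011
0.1 edge y [-0.0098  0.0375] rib [-0.0058  0.0076] z rib/blade -0.0101 0.001
0.12 edge y [-0.0098  0.0376] rib [-0.0058  0.0075] z rib/blade -0.0098 0.001
rule end x 0.12467957852305389
```

>>> drive_tool(
  commands=[
    [0, 0, 0.022, 0.0028, 0.02, 0.0, 1],
    [0, 0, 0.022, 0.0028, 0.045, 0.02, 1],
    [0, 0, 0.022, 0.0028, 0.055, 0.05, 1],
    [0, 0, 0.022, 0.0028, 0.0553, 0.08, 1],
    [0, 0, 0.022, 0.0028, 0.0553, 0.1, 1],
    [0, 0, 0.022, 0.0028, 0.0553, 0.115, 1],
    [0, 0, 0.022, 0.0028, 0.0553, 0.123, 1],
    [0, 0, 0.022, 0.0028, 0.0553, 0.127, 1],
    [0, 0, 0.022, 0.0028, 0.0553, 0.128, 1],
    [0, 0, 0.022, 0.0028, 0.0553, 0.128, 1],
  ],
)

```text
time: 7.67
tool_pos: [0.4769, 0.1159, 0.0091]
ee_rot: [[-0.132, 0.991, 0.001], [0.991, 0.132, 0.0], [0.0, 0.001, -1.0]]
wrist_force: [-0.3, 0.2, -2.0]
gripper_width: 0.0117
grasp_force: 58.9
```

```bash
cat > gap.py <<'E'
from h import *
for i in range(2): c=grab('wrist')
S=arm.sense(); R=S['ee_rot'];o=S['tool_pos']; print(o.round(4),R.round(4).tolist(),S['wrist_force'].round(1),S['time'],S['gripper_width'])
P=fcloud(c); Q=(P-o)@R; B=P[...,2]
# depth: per slice along tool x, rule edge (max y of blade) and breadboard near side
for lo in np.arange(-.14,.14,.02):
    k=(Q[...,0]>lo)&(Q[...,0]<lo+.02)
    rl=k&(Q[...,1]>.015)&(Q[...,1]<.0385)&(B>.003)&(B<.012)
    gp=k&(Q[...,1]>.03)&(Q[...,1]<.07)&(B<.0025)
    bb=k&(Q[...,1]>.05)&(Q[...,1]<.13)&(B>.011)&(B<.018)
    f=lambda m,q:(np.percentile(Q[m][:,1],q)*1e3).round(1) if m.sum()>8 else None
    print(round(lo,2),'blade',f(rl,99),'bench gap',f(gp,[2,98]),'bb',f(bb,[2,98]))
cv2.imwrite('pics/gap%d.png'%int(S['time']*100),cv2.resize(c['frame'][100:384,180:512,::-1],None,fx=2,fy=2,interpolation=cv2.INTER_CUBIC))
E
python3 gap.py; ls pics
```

```text
[0.4771 0.1159 0.0094] [[-0.1318, 0.9913, 0.0015], [0.9913, 0.1318, 0.0002], [0.0, 0.0015, -1.0]] [-0.3 -0.8 -1.6] 7.7667 0.012124202912848504
-0.14 blade None bench gap None bb None
-0.12 blade None bench gap None bb None
-0.1 blade None bench gap None bb None
-0.08 blade None bench gap None bb None
-0.06 blade None bench gap None bb [107.8 129.8]
-0.04 blade None bench gap [39.5 43.5] bb [ 80.8 128.9]
-0.02 blade 37.5 bench gap [39.7 46.3] bb [ 80.5 128.9]
0.0 blade 37.4 bench gap [39.6 46.4] bb [ 80.4 127.4]
0.02 blade 37.5 bench gap [39.7 46.5] bb [ 80.4 128.8]
0.04 blade 37.3 bench gap [39.5 46.2] bb [ 80.4 129. ]
0.06 blade 37.4 bench gap [39.5 46.3] bb [ 80.3 126.9]
0.08 blade 37.4 bench gap [39.7 46.2] bb [ 68.3 128. ]
0.1 blade 37.4 bench gap [39.6 46.2] bb [67.9 69.4]
0.12 blade 37.5 bench gap [39.8 69.3] bb None
0.14 blade None bench gap None bb None
gap776.png
scene1.png
top1.png
w1.png
w2.png
w3.png
```

The gap is 8.4 mm and parallel to within about 0.3 mm. I lower the rule to just off the bench, advance 8.6 mm slowly, then set it down.

>>> drive_tool(
  commands=[
    [0, 0, 0, 0, 0, 0.001, 1],
    [0, 0, 0, 0, 0.001, 0.002, 1],
    [0, 0, 0, 0, 0.0025, 0.002, 1],
    [0, 0, 0, 0, 0.004, 0.002, 1],
    [0, 0, 0, 0, 0.0055, 0.002, 1],
    [0, 0, 0, 0, 0.0065, 0.002, 1],
    [0, 0, 0, 0, 0.0075, 0.002, 1],
    [0, 0, 0, 0, 0.0082, 0.002, 1],
    [0, 0, 0, 0, 0.0086, 0.002, 1],
    [0, 0, 0, 0, 0.0086, 0.002, 1],
  ],
)

```text
time: 8.6
tool_pos: [0.4851, 0.117, 0.0068]
ee_rot: [[-0.132, 0.991, -0.0], [0.991, 0.132, 0.0], [0.0, -0.0, -1.0]]
wrist_force: [-6.3, -0.5, 8.1]
gripper_width: 0.0118
grasp_force: 60.2
```

```bash
python3 gap.py
```

```text
[0.485  0.117  0.0068] [[-0.1318, 0.9913, -0.0003], [0.9913, 0.1318, -0.0], [0.0, -0.0003, -1.0]] [-6.  -0.7  7.2] 8.7 0.011959390935967444
-0.14 blade None bench gap None bb None
-0.12 blade None bench gap None bb None
-0.1 blade None bench gap None bb None
-0.08 blade None bench gap None bb None
-0.06 blade None bench gap None bb [108.3 127.5]
-0.04 blade None bench gap None bb [ 75.7 126.3]
-0.02 blade 38.3 bench gap None bb [ 72.6 126. ]
0.0 blade 38.2 bench gap None bb [ 72.6 125.3]
0.02 blade 38.3 bench gap None bb [ 72.5 125.7]
0.04 blade 38.3 bench gap None bb [ 72.4 125.9]
0.06 blade 38.2 bench gap None bb [ 72.4 123.9]
0.08 blade 38.3 bench gap None bb [ 60.4 125.1]
0.1 blade 38.3 bench gap None bb [60.1 61.3]
0.12 blade 38.2 bench gap [43.5 69.2] bb None
0.14 blade None bench gap None bb None
```

>>> drive_tool(
  commands=[
    [0, 0, 0, 0, 0, -0.0005, 1],
    [0, 0, 0, 0, 0, -0.0008, 1],
    [0, 0, 0, 0, 0, -0.0008, 0.85],
    [0, 0, 0, 0, 0, -0.0008, 0.7],
    [0, 0, 0, 0, 0, -0.0008, 0.5],
    [0, 0, 0, 0, 0, -0.0008, 0.5],
    [0, 0, 0, 0, 0, -0.0008, 0.5],
    [0, 0, 0, 0, 0, -0.0008, 0.5],
  ],
  newtons=20,
)

```text
time: 9.37
tool_pos: [0.4853, 0.1171, 0.0074]
ee_rot: [[-0.132, 0.991, 0.0], [0.991, 0.132, 0.0], [0.0, 0.0, -1.0]]
wrist_force: [0.5, -0.0, -0.5]
gripper_width: 0.0212
grasp_force: 0.0
```

```bash
python3 gap.py
```

```text
[0.4852 0.117  0.0073] [[-0.1316, 0.9913, 0.0002], [0.9913, 0.1316, 0.0001], [0.0001, 0.0002, -1.0]] [ 0.2 -0.4  0.6] 9.4667 0.021324618365359288
-0.14 blade None bench gap None bb None
-0.12 blade None bench gap None bb None
-0.1 blade None bench gap None bb None
-0.08 blade None bench gap None bb None
-0.06 blade 19.2 bench gap None bb [ 72.3 127.6]
-0.04 blade None bench gap None bb [ 81.6 126.4]
-0.02 blade 38.4 bench gap None bb [ 72.4 125.9]
0.0 blade 38.2 bench gap None bb [ 72.3 125.2]
0.02 blade 38.3 bench gap None bb [ 72.4 125.6]
0.04 blade 38.3 bench gap None bb [ 72.3 125.7]
0.06 blade 38.3 bench gap None bb [ 72.2 123.6]
0.08 blade 38.1 bench gap None bb [ 60.3 125.1]
0.1 blade 38.3 bench gap None bb [59.9 61.2]
0.12 blade 38.3 bench gap [37.6 69.5] bb None
0.14 blade None bench gap None bb None
```

>>> drive_tool(
  commands=[
    [0, 0, 0, 0, 0, -0.01, 0.5],
    [0, 0, 0, 0, 0, -0.03, 0.5],
    [0, 0, 0, 0, 0, -0.06, 0],
    [0, 0, 0, 0, 0, -0.1, -1],
    [0, 0, 0, 0, 0.02, -0.14, -1],
    [0, 0, 0, -0.02, 0.05, -0.17, -1],
    [0, 0, 0, -0.05, 0.08, -0.2, -1],
    [0, 0, 0, -0.07, 0.0998, -0.2, -1],
    [0, 0, 0, -0.07, 0.0998, -0.2, -1],
    [0, 0, 0, -0.07, 0.0998, -0.2, -1],
  ],
)

```text
time: 10.3
tool_pos: [0.5943, 0.0595, 0.2079]
ee_rot: [[-0.13, 0.992, 0.001], [0.992, 0.13, -0.0], [-0.0, 0.001, -1.0]]
wrist_force: [-1.4, 0.6, 0.3]
gripper_width: 0.0852
grasp_force: 0.0
```

```bash
cat > brd.py <<'E'
from h import *
for i in range(2): c=grab('wrist')
S=arm.sense(); R=S['ee_rot'];o=S['tool_pos']; print(o.round(4),R.round(4).tolist(),S['time'])
P=fcloud(c); Q=(P-o)@R; B=P[...,2]; x,y=Q[...,0],Q[...,1]
f=lambda m,i,q:(np.percentile(Q[m][:,i],q)*1e3).round(1) if m.sum()>8 else None
for lo in np.arange(-.06,.2,.02):
    k=(x>lo)&(x<lo+.02)
    print(round(lo,2),'bb y',f(k&(abs(y)<.05)&(B>.011)&(B<.018),1,[2,98]),'plate y',f(k&(y>-.06)&(y<.09)&(B>.0035)&(B<.0085),1,[1,99]),'rib y',f(k&(y<-.06)&(y>-.13)&(B>.012),1,[2,98]))
print('plate x',f((y>.03)&(y<.06)&(B>.003)&(B<.01),0,[.5,99.5]),'bb x',f((abs(y)<.02)&(B>.0125)&(B<.0165)&(x<.18),0,[.5,99.5]),'batt x',f((abs(y)<.02)&(B>.019)&(B<.026)&(x>.08),0,[1,50,99]),'batt y',f((abs(y)<.05)&(B>.019)&(B<.026)&(x>.15),1,[1,99]))
cv2.imwrite('pics/b%d.png'%int(S['time']*100),cv2.resize(c['frame'][...,::-1],(700,525)))
E
python3 brd.py; ls pics
```

```text
[0.5926 0.061  0.2071] [[-0.1314, 0.9913, -0.0009], [0.9913, 0.1314, 0.0003], [0.0004, -0.0009, -1.0]] 10.4
-0.06 bb y None plate y [-58.6  62.4] rib y [-104.6  -91.1]
-0.04 bb y [-32.3  33.9] plate y [-58.9  62.9] rib y [-104.3  -91.1]
-0.02 bb y [-25.5  27.2] plate y [-59.4  62.7] rib y [-103.8  -60.1]
0.0 bb y [-25.7  27.8] plate y [-59.   62.1] rib y [-101.3  -60.1]
0.02 bb y [-25.6  27.6] plate y [-59.4  62.6] rib y [-104.8  -91.1]
0.04 bb y [-25.3  28.4] plate y [-59.   63.2] rib y [-104.6  -91.3]
0.06 bb y [-25.2  27.2] plate y [-59.7  62.8] rib y [-105.   -91.4]
0.08 bb y [-26.   27.2] plate y [-59.4  62.8] rib y [-104.8  -91.3]
0.1 bb y [-26.   27.2] plate y [-59.3  62.7] rib y [-105.4  -91.5]
0.12 bb y [-26.   27.1] plate y [-59.4  62.6] rib y [-104.6  -91.3]
0.14 bb y [-25.1  28.3] plate y [-59.4  62.8] rib y [-104.9  -91.4]
0.16 bb y [-37.2   9.4] plate y [-59.6  62. ] rib y [-105.2  -91.4]
0.18 bb y None plate y [-58.9  62.1] rib y [-105.6  -91.8]
plate x [-52.3 195.5] bb x [-10.4 152.9] batt x [ 98.8 167.3 186. ] batt y [-37.9   7.1]
b1040.png
gap776.png
gap869.png
gap946.png
scene1.png
top1.png
w1.png
w2.png
w3.png
```

View pics/b1040.png

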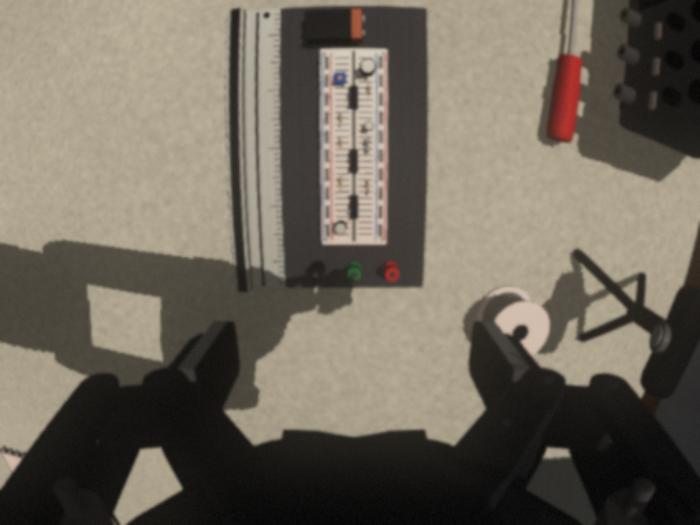

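The picture shows the rule's scale edge flush along the plate edge (column ~282, rows 10–285) and the battery at the top left end. The board middle is at tool x +71 mm, y +1 mm, so I descend over it.

>>> drive_tool(
  commands=[
    [0, 0, 0, 0.02, 0.001, 0.01, -1],
    [0, 0, 0, 0.05, 0.001, 0.03, -1],
    [0, 0, 0, 0.068, 0.001, 0.06, -1],
    [0, 0, 0, 0.0714, 0.001, 0.09, -1],
    [0, 0, 0, 0.0714, 0.001, 0.12, -1],
    [0, 0, 0, 0.0714, 0.001, 0.145, -1],
    [0, 0, 0, 0.0714, 0.001, 0.165, -1],
    [0, 0, 0, 0.0714, 0.001, 0.18, -1],
    [0, 0, 0, 0.0714, 0.001, 0.19, -1],
    [0, 0, 0, 0.0714, 0.001, 0.19, -1],
    [0, 0, 0, 0.0714, 0.001, 0.19, -1],
  ],
)

```text
time: 11.32
tool_pos: [0.5844, 0.1321, 0.0177]
ee_rot: [[-0.132, 0.991, -0.0], [0.991, 0.132, 0.0], [0.0, -0.0, -1.0]]
wrist_force: [-0.1, 0.5, 0.3]
gripper_width: 0.0851
grasp_force: 0.0
```

```bash
python3 - <<'E'
from h import *
for i in range(2): c=grab('wrist')
S=arm.sense(); R=S['ee_rot'];o=S['tool_pos']; print(o.round(4),R.round(4).tolist(),S['time'],S['wrist_force'])
P=fcloud(c); Q=(P-o)@R; B=P[...,2]; x,y=Q[...,0],Q[...,1]
f=lambda m,i,q:(np.percentile(Q[m][:,i],q)*1e3).round(1) if m.sum()>8 else None
for lo in np.arange(0,.12,.02):
    k=(x>lo)&(x<lo+.02); print(round(lo,2),f(k&(abs(y)<.035)&(B>.011)&(B<.018),1,[2,98]),f(k&(abs(y)<.035)&(B>.011)&(B<.018),2,50),f(k&(abs(y)<.06)&(abs(y)>.035)&(B<.009),2,50))
print('bb end',f((abs(y)<.02)&(B>.0125)&(B<.0165)&(x<.1),0,99.5))
E
```

```text
[0.5852 0.132  0.0186] [[-0.1319, 0.9913, 0.0015], [0.9913, 0.1319, 0.0003], [0.0001, 0.0016, -1.0]] 11.4167 [-0.77343343 -0.66371867 -0.2430783 ]
0.0 [-27.3  25.3] 2.8 12.9
0.02 [-27.3  25.3] 2.8 12.9
0.04 [-27.6  25.3] 2.8 12.9
0.06 [-27.5  25.2] 2.8 12.9
0.08 [-31.5  24.5] 3.0 12.9
0.1 [6.3 7.9] 1.9 12.8
bb end 89.1
```

>>> drive_tool(
  commands=[
    [0, 0, 0, 0, -0.0007, 0.006, -1],
    [0, 0, 0, 0, -0.0007, 0.011, -1],
    [0, 0, 0, 0, -0.0007, 0.0135, -1],
    [0, 0, 0, 0, -0.0007, 0.014, -1],
    [0, 0, 0, 0, -0.0007, 0.014, -0.5],
    [0, 0, 0, 0, -0.0007, 0.014, -0.2],
    [0, 0, 0, 0, -0.0007, 0.014, -0.1],
    [0, 0, 0, 0, -0.0007, 0.014, 0.1],
    [0, 0, 0, 0, -0.0007, 0.014, 0.3],
    [0, 0, 0, 0, -0.0007, 0.014, 1],
    [0, 0, 0, 0, -0.0007, 0.014, 1],
    [0, 0, 0, 0, -0.0007, 0.014, 1],
  ],
  newtons=30,
)

```text
time: 12.42
tool_pos: [0.5843, 0.1316, 0.0036]
ee_rot: [[-0.132, 0.991, 0.001], [0.991, 0.132, 0.0], [0.0, 0.001, -1.0]]
wrist_force: [-0.9, -0.2, 5.7]
gripper_width: 0.054
grasp_force: 32.9
```

>>> drive_tool(
  commands=[
    [0, 0, 0, 0, 0, 0, 1],
    [0, 0, 0, 0, 0, 0, 1],
    [0, 0, 0, 0, 0, 0, 1],
    [0, 0, 0, 0, 0, -0.001, 1],
    [0, 0, 0, 0, 0, -0.002, 1],
    [0, 0, 0, 0, 0, -0.004, 1],
    [0, 0, 0, 0, 0, -0.006, 1],
    [0, 0, 0, 0, 0, -0.008, 1],
    [0, 0, 0, 0, 0, -0.01, 1],
    [0, 0, 0, 0, 0, -0.011, 1],
    [0, 0, 0, 0, 0, -0.012, 1],
    [0, 0, 0, 0, 0, -0.012, 1],
  ],
  newtons=80,
)

```text
time: 13.42
tool_pos: [0.5842, 0.1316, 0.0155]
ee_rot: [[-0.132, 0.991, 0.0], [0.991, 0.132, 0.0], [0.0, 0.0, -1.0]]
wrist_force: [-0.6, -0.6, -4.9]
gripper_width: 0.052
grasp_force: 84.4
```

```bash
cat > held.py <<'E'
from h import *
for i in range(2): c=grab('wrist')
S=arm.sense(); R=S['ee_rot'];o=S['tool_pos']; print(o.round(4),R.round(4).tolist(),S['time'],S['wrist_force'].round(1),S['ft_torque'].round(2),S['gripper_width'],S['grasp_force'])
P=fcloud(c); Q=(P-o)@R; x,y,z=[Q[...,i] for i in range(3)]
# plate top plane from far strip and left part (tool frame z)
m=(x>.03)&(x<.085)&(abs(y)<.058)&(abs(y)>.034)&(z>.006)&(z<.022); q=Q[m]
A=np.c_[q[:,:2],np.ones(len(q))]; f=np.linalg.lstsq(A,q[:,2],rcond=None)[0]; print('plate plane slopes/offset',f,m.sum())
W=P[m]; g=np.linalg.lstsq(np.c_[W[:,:2],np.ones(len(W))],W[:,2],rcond=None)[0]; print('world slopes',g[:2],'tool-top z',W[:,2].mean())
b=(x>.085)&(x<.13)&(abs(y)<.05)&(z<f[2]-.012)&(z>f[2]-.025); print('batt x,y',np.percentile(x[b],[2,98]).round(4),np.percentile(y[b],[2,98]).round(4),b.sum())
cv2.imwrite('pics/h%d.png'%int(S['time']*100),cv2.resize(c['frame'][...,::-1],(700,525)))
E
python3 held.py
```

```text
[0.5841 0.1316 0.0152] [[-0.1316, 0.9913, -0.0], [0.9913, 0.1316, 0.0001], [0.0001, -0.0, -1.0]] 13.5167 [-0.7  0.8 -5.1] [-0.04 -0.01  0.01] 0.05251386266439063 84.35170412063599
plate plane slopes/offset [0. 0. 0.] 0
world slopes [0. 0.] tool-top z nan
batt x,y [0.0895 0.115 ] [-0.0374  0.0072] 6501held.py:8: RuntimeWarning: Mean of empty slice.
  W=P[m]; g=np.linalg.lstsq(np.c_[W[:,:2],np.ones(len(W))],W[:,2],rcond=None)[0]; print('world slopes',g[:2],'tool-top z',W[:,2].mean())
  ret = ret.dtype.type(ret / rcount)
```

```bash
sed -i 's/(z>.006)&(z<.022)/(z>-.006)\&(z<.006)/' held.py; python3 held.py
```

```text
[0.584  0.1316 0.0152] [[-0.1317, 0.9913, -0.0002], [0.9913, 0.1317, 0.0001], [0.0001, -0.0002, -1.0]] 13.6167 [-0.9 -0.3 -5.3] [-0.05 -0.02 -0.01] 0.05191890307390276 84.35189008712769
plate plane slopes/offset [ 0.00170746  0.00140423 -0.00144354] 9904
world slopes [-0.00137489 -0.00181047] tool-top z 0.016513671603597815
batt x,y [0.0896 0.115 ] [-0.0374  0.0067] 6408
```

The board is level to 0.002 rad and its full weight is carried. I lift the rest smoothly, to about 100 mm clear.

>>> drive_tool(
  commands=[
    [0, 0, 0, 0, 0, -0.001, 1],
    [0, 0, 0, 0, 0, -0.003, 1],
    [0, 0, 0, 0, 0, -0.006, 1],
    [0, 0, 0, 0, 0, -0.01, 1],
    [0, 0, 0, 0, 0, -0.015, 1],
    [0, 0, 0, 0, 0, -0.02, 1],
    [0, 0, 0, 0, 0, -0.025, 1],
    [0, 0, 0, 0, 0, -0.03, 1],
    [0, 0, 0, 0, 0, -0.035, 1],
    [0, 0, 0, 0, 0, -0.04, 1],
    [0, 0, 0, 0, 0, -0.043, 1],
    [0, 0, 0, 0, 0, -0.045, 1],
  ],
)

```text
time: 14.62
tool_pos: [0.5843, 0.1316, 0.0609]
ee_rot: [[-0.132, 0.991, 0.001], [0.991, 0.132, 0.0], [0.0, 0.001, -1.0]]
wrist_force: [-0.1, 0.6, -5.4]
gripper_width: 0.0524
grasp_force: 84.4
```

>>> drive_tool(
  commands=[
    [0, 0, 0, 0, 0, -0.001, 1],
    [0, 0, 0, 0, 0, -0.004, 1],
    [0, 0, 0, 0, 0, -0.009, 1],
    [0, 0, 0, 0, 0, -0.015, 1],
    [0, 0, 0, 0, 0, -0.021, 1],
    [0, 0, 0, 0, 0, -0.027, 1],
    [0, 0, 0, 0, 0, -0.033, 1],
    [0, 0, 0, 0, 0, -0.038, 1],
    [0, 0, 0, 0, 0, -0.042, 1],
    [0, 0, 0, 0, 0, -0.044, 1],
    [0, 0, 0, 0, 0, -0.045, 1],
    [0, 0, 0, 0, 0, -0.045, 1],
  ],
)

```text
time: 15.62
tool_pos: [0.5841, 0.1316, 0.1054]
ee_rot: [[-0.132, 0.991, 0.0], [0.991, 0.132, 0.0], [0.0, 0.0, -1.0]]
wrist_force: [0.6, 0.5, -5.6]
gripper_width: 0.0524
grasp_force: 84.5
```

>>> drive_tool(
  commands=[
    [0, 0, 0, 0, 0, 0, 1],
    [0, 0, 0, 0, 0, 0, 1],
    [0, 0, 0, 0, 0, 0, 1],
    [0, 0, 0, 0, 0, 0, 1],
    [0, 0, 0, 0, 0, 0, 1],
    [0, 0, 0, 0, 0, 0, 1],
  ],
)

```text
time: 16.12
tool_pos: [0.5841, 0.1316, 0.1052]
ee_rot: [[-0.132, 0.991, -0.0], [0.991, 0.132, 0.0], [0.0, -0.0, -1.0]]
wrist_force: [0.6, -0.5, -5.3]
gripper_width: 0.0523
grasp_force: 84.5
```

```bash
python3 held.py; python3 - <<'E'
from h import *
c=load('wrist'); P=fcloud(c); S=arm.sense(); Q=(P-S['tool_pos'])@S['ee_rot']; B=P[...,2]
for lo in (-.04,0,.04,.08,.1):
    k=(Q[...,0]>lo)&(Q[...,0]<lo+.02)&(Q[...,1]<-.06)&(Q[...,1]>-.13)&(B>.011)&(B<.02)
    if k.sum()>8: print(lo,'rib y',np.percentile(Q[k][:,1],[2,98]),k.sum())
E
ls -t pics | head -1
```

```text
[0.5841 0.1316 0.1052] [[-0.1316, 0.9913, -0.0], [0.9913, 0.1316, 0.0001], [0.0001, -0.0, -1.0]] 16.2167 [ 0.9  0.3 -4.7] [-0.02 -0.01  0.02] 0.052455852403111035 84.46505427360535
plate plane slopes/offset [ 0.00213196  0.00152251 -0.00144   ] 9930
world slopes [-0.00127356 -0.00221395] tool-top z 0.10656423092687486
batt x,y [0.0896 0.1152] [-0.0375  0.0067] 6401
-0.04 rib y [-0.10578844 -0.10100383] 102
0 rib y [-0.10627609 -0.10120493] 115
0.04 rib y [-0.10642861 -0.10085491] 132
0.08 rib y [-0.10646256 -0.10087831] 130
0.1 rib y [-0.1063557  -0.10111525] 132
h1621.png
```

```bash
python3 -c "
from plant import arm
print(arm.finish_job())"
```

```text
the job is handed in; nothing more can be done
None
```

The rule lies flush along the board's near edge and is let go; the board is held level about 10 cm up over its place, with the battery still on its left end, and the job is handed in (no verdict was returned).

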